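Draw the tape out to the cutting mark and lock it

ROBOT

A 6-joint arm with a two-finger parallel gripper is mounted at the origin on the work surface. World frame = base frame: x ahead of the robot, y to its left, z up, the work surface at z = 0. Lengths are in mm, angles in rad, forces in N, time in s.
With the tool pointing down it reaches from about 275 to 750 mm from the base axis. Payload 10.2 kg.
Tool frame: the origin (TCP) lies midway between the tips of the shut fingers; the grasp point (between the pads) lies behind it (pinch_z is the z of the grasp point in the tool frame, in mm); z points along the fingers, x is the direction in which the jaws open and shut, and the axes are right-handed (so a half turn about z gives the same grasp; the last joint's range is limited). The gripper opens to 88 mm and grips with 3 to 60 N. Pads are 18 mm wide; open, the fingers measure 123 mm over their backs; the gripper's body (75 mm by 187 mm) begins 45 mm behind the grasp point.
Start: joints at [0.99, 0.313, 1.498, -0, 1.331, -0.223], TCP at [183.875, 491.753, 238.72] pointing down, gripper open.
Joint ranges: [-2.94, 2.94], [-0.97, 2.17], [0.19, 2.56], [-1.23, 4.37], [0.02, 3.11], [-2.88, 2.88]. Speed limits (rad/s): [2.39, 2.39, 3.01, 3.14, 3.14, 3.14].

INTERFACE

Orientations are given as a unit quaternion [x, y, z, w].
In Python, from workcell import get_state, capture, camera_params, finish_job, pinch_z gives the robot as it stands.
- The arm moves only by the tool move_arm, never from a script. Its argument "targets" is one flat list of numbers, 5 for each row, row after row: the shift along the tool's x, y, z in m, then the turn about the tool's z in degrees, then the closure, from 0 (fully open) to 1 (shut). In form: [dx, dy, dz, yaw, claw, dx, dy, dz, yaw, claw, ...]. A call has 1 to 12 rows; each row shifts and turns the commanded pose from where the row before left it, along the tool's axes as they then stand; what a row does not reach is not made up. A row lasts 1/12 s, in which the tool goes at most 41.7 mm and 7.16 degrees, less where a joint would pass 70% of its speed; a pose out of reach is approached as far as the arm can. A call is refused whole if a number of a shift passes 0.0417 or a number of a turn 7.16, either way. A call with a gripper value outside its range is refused whole. The fingers move at their own pace and stop on an object; the grip force is fixed at half the most. Time passes only in rows, so rows that do not move let the fingers close. It gives the time, the measured TCP pose, the force and the opening at its end, in the units of the state.
- get_state(): the state, without advancing time (a new reading comes with each control period).
- capture(name): name is "scene" or "top" or "wrist"; returns the picture (400x640x3 uint8, blue, green, red); there is no depth.
- camera_params(name): a dict with "fx", "fy", "cx", "cy" (pixels), "R" (3x3) and "t" (3): a world point X has camera coordinates R X + t. Camera axes: x right, y down, z forward; pixel columns grow to the right and rows downward; lengths in mm; the calibration is good to about 2 mm. The wrist camera is an equidistant fisheye: a pixel r from the principal point sees the ray r / f radians off the axis. A picture is of the moment at which its call begins: read the wrist's pose just before it. camera_params takes no time and is no camera call; for the wrist camera it gives the pose at the moment of the call.
- finish_job(): hands the job in, once; it reports no verdict.
The state is a dict: "time": time; "joint_pos": joint angles; "qd": joint speeds; "joint_torque": joint torques, N m; "ee_pos": TCP position; "ee_rot": TCP orientation; "force": force on the tool from outside, world axes, zero at the start; "moment": the same for the moment, N m; "gripper_width": finger opening in mm.
Only numpy, scipy, OpenCV 4.12 (cv2) and the standard library are available. Lean on these libraries where they do the work, as an engineer would, in place of code of your own. Each camera call takes 0.05 s, during which the arm holds its last target.

TASK

Hook the end of the green tape measure over the far edge of the low dark steel stop bar, then back the case straight away from the bar, alongside the white trunking, until the front of the case is level with the magenta clip, and set it down there on the counter. Then push the black button on its top down to lock the blade and leave the tape like that, still hooked; do not disturb the grey tape measure or the jar.

Things in the scene. Friction and masses are not known exactly. Their poses are not given: they have to be found in the camera images.
- tape_center (a point): Centre of the green tape measure's loose case: 96 mm long (x), 44 mm wide (y), 70 mm high, about 0.5 kg, standing upright on a rubber foot; this point is half-way up, 35 mm above the underside. +x points the way the blade comes out, z up. Once let go, the foot's grip on the counter holds the case against the blade's spring.
- tape_front (a point): Centre of the front face of the green case (48 mm ahead of point tape_center, 35 mm above the underside), same axes.
- hook_tip (a point): Lower end of the steel hook on the blade's end, at its inner face (the face that looks back to the case), 5 mm above the level of the case's underside; the hook is 3 mm thick, 22 mm wide and hangs 16 mm below the blade. With the blade fully in, this point is 40 mm ahead of the case's front.
- blade (a joint): How far the yellow blade (22 mm wide, 21 to 23 mm above the underside) is drawn out, m: 0 fully in (hook 40 mm ahead of the case), at most 0.11. It is sprung into the case: 0.8 N fully in, 1.7 N fully out.
- lock_top (a point): Centre of the top of the black lock button (26 x 22 mm) that stands 12 mm proud of the case's top, 20 mm ahead of the case's centre line, 82 mm above the underside when up.
- lock (a joint): How far the lock button is pushed down, m: 0 up (free). It stays where it is left; about 3 N moves it, and after about 4.5 mm its brake pad clamps the blade, firmly down at 6 N.
- bar_edge (a point): Upper far edge of the fixed dark steel stop bar, where the hook goes. The bar is 14 mm high, 12 mm thick (from this point towards -x) and runs along y from -60 to +95 mm. The tape's case goes on its -x side, its blade pointing to +x; z up. White trunking (25 mm wide, 16 mm high, 240 mm long) is fixed against the bar's -x face at y = +62 to +88 mm, running towards -x.
- clip_mark (a point): Middle of the top of the magenta clip that sits across the white trunking, 12 mm long, 22 mm above the counter, fixed; axes as point bar_edge. It is 88 to 138 mm from the bar's far edge. The case's front face is to be level with (at the same x in this frame as) this point.
- grey_tape: The other tape measure: grey case with a red button, same size, a bystander; origin under its centre.
- jar: White plastic jar with a blue cap, 60 mm across and 75 mm high, a bystander; origin under its centre.

How it is judged:
By the outcome, as a careful person would: the job done as asked, in the order asked, and still so for the second after the job is handed in, with the robot touching nothing.
It also fails if it takes over 51 s, if anything falls off the work surface, if the arm or the gripper's body presses on something with over 40 N, if the wrist force passes 120 N, or if a joint passes its speed limit or range.

## Working session

There is one attempt and no reset: what is moved stays moved. The work goes in short steps, Python scripts to look and compute and a tool call to move; the robot and the scene stay as the last step left them, time stands still between calls to the robot, and variables do not carry over. Pictures are saved under pics/ and viewed, and the job is handed in when it is done.

Besides the shell and the picture viewer there is one more tool, called by a JSON object that holds its "method" and its "body". move_arm: Moves the arm, as the interface text tells. Its arguments: {"type":"object","properties":{"targets":{"type":"array"}},"required":["targets"]}

```bash
mkdir -p pics; ls; python3 - <<'E'
from workcell import *
import cv2
print(get_state(), pinch_z)
for n in ["scene","top","wrist"]:
    p=camera_params(n); print(n,p)
    cv2.imwrite(f"pics/{n}0.png",capture(n))
E
```

```text
pics
{'time': 0.0, 'joint_pos': array([ 9.89584199e-01,  3.13415976e-01,  1.49839840e+00, -2.69462746e-05,
        1.33098143e+00, -2.23384538e-01]), 'qd': array([-5.53370226e-06,  4.08939244e-04, -1.87968184e-03, -4.49063894e-04,
        1.04637036e-05, -1.26003145e-03]), 'joint_torque': array([-5.35128174e-05, -4.02199709e+01, -2.52274436e+01,  6.94464147e-02,
        3.51676543e-02, -1.02806034e-04]), 'ee_pos': array([183.75586244, 491.54435339, 238.1930351 ]), 'ee_rot': array([ 8.21654962e-01,  5.69984878e-01, -5.53077974e-04,  2.37005148e-04]), 'force': array([0.12678436, 1.02478549, 0.68324052]), 'moment': array([-0.01011884,  0.01103549,  0.01390754]), 'gripper_width': 88.11289162471238} -18.700000000000003
scene {'fx': 483.981959643676, 'fy': 483.981959643676, 'cx': 320.35865431146965, 'cy': 197.27225136107867, 'R': array([[-0.88539449,  0.46482293, -0.00402951],
       [ 0.34166759,  0.64488166, -0.68365993],
       [-0.31518226, -0.60668549, -0.7297896 ]]), 't': array([ 513.41889168, -186.69970719, 1619.31515532])}
top {'fx': 378.4993236065804, 'fy': 378.4993236065804, 'cx': 323.9430604571763, 'cy': 202.044147046808, 'R': array([[-0.01357983, -0.9997452 , -0.01803111],
       [-0.99715129,  0.01487826, -0.07394549],
       [ 0.07419492,  0.01697558, -0.99709926]]), 't': array([ 94.85783107, 589.10762086, 841.62913646])}
wrist {'fx': 309.70691628693146, 'fy': 309.70691628693146, 'cx': 316.51804583657156, 'cy': 194.40578077818944, 'R': array([[ 0.34978497,  0.93682896, -0.00140511],
       [ 0.8984949 , -0.33504672,  0.28363816],
       [ 0.26524967, -0.10047485, -0.95893035]]), 't': array([-525.83453851,  -39.54076372,  389.26297009])}
```

View pics/scene0.png

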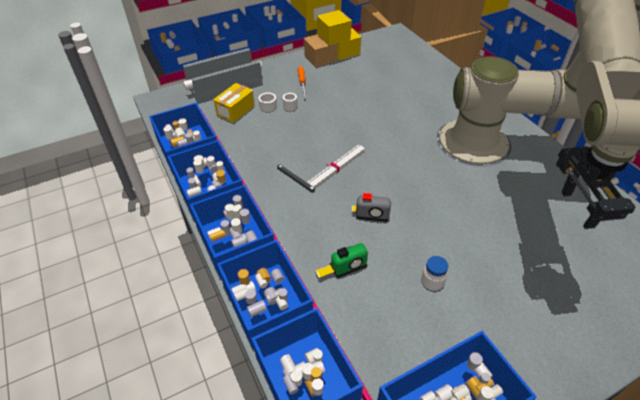

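View pics/top0.png

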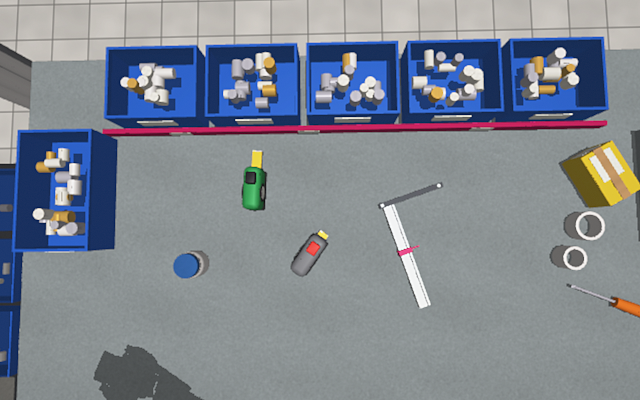

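View pics/wrist0.png

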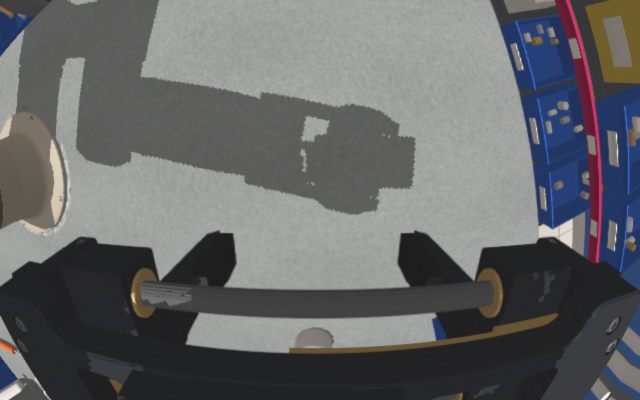

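```bash
cat > h.py <<'E'
import numpy as np, cv2
from workcell import *
from scipy.spatial.transform import Rotation as Rn
def ray(p,u,v,fish=False):
    x=(u-p['cx'])/p['fx']; y=(v-p['cy'])/p['fy']
    if fish:
        r=np.hypot(x,y); s=np.sin(r)/r if r>1e-9 else 1
        d=np.array([x*s,y*s,np.cos(r)])
    else: d=np.array([x,y,1.])
    R=p['R']; return -R.T@p['t'], R.T@d
def at_z(p,u,v,z,fish=False):
    c,d=ray(p,u,v,fish); return c+d*(z-c[2])/d[2]
def proj(p,X,fish=False):
    c=p['R']@np.asarray(X,float)+p['t']
    if fish:
        rr=np.hypot(c[0],c[1]); th=np.arctan2(rr,c[2]); k=th/rr if rr>0 else 0
        return np.array([p['cx']+p['fx']*c[0]*k,p['cy']+p['fy']*c[1]*k])
    return np.array([p['cx']+p['fx']*c[0]/c[2],p['cy']+p['fy']*c[1]/c[2]])
def zoom(img,x0,y0,w,h,s,name):
    c=cv2.resize(img[y0:y0+h,x0:x0+w],None,fx=s,fy=s,interpolation=cv2.INTER_CUBIC)
    cv2.imwrite(name,c)
E
python3 - <<'E'
from h import *
im=cv2.imread('pics/top0.png')
zoom(im,235,140,230,180,3.4,'pics/tz.png')
p=camera_params('top')
for n,u,v,z in [('hook',258,152,21),('casetop',255,188,70),('barL',382,205,14),('barR',439,185,14),('trS',425,305,16),('clip',407,251,22),('grey',310,255,70),('jar',187,265,75)]:
    print(n,at_z(p,u,v,z).round(1))
E
```

```text
hook [709.1 237.8  21. ]
casetop [619.7 234.9  70. ]
barL [582.2 -46.8  14. ]
barR [ 626.4 -178.7   14. ]
trS [ 355.8 -137.2   16. ]
clip [477.  -99.3  22. ]
grey [473.8 117.   70. ]
jar [456.3 379.4  75. ]
```

View pics/tz.png

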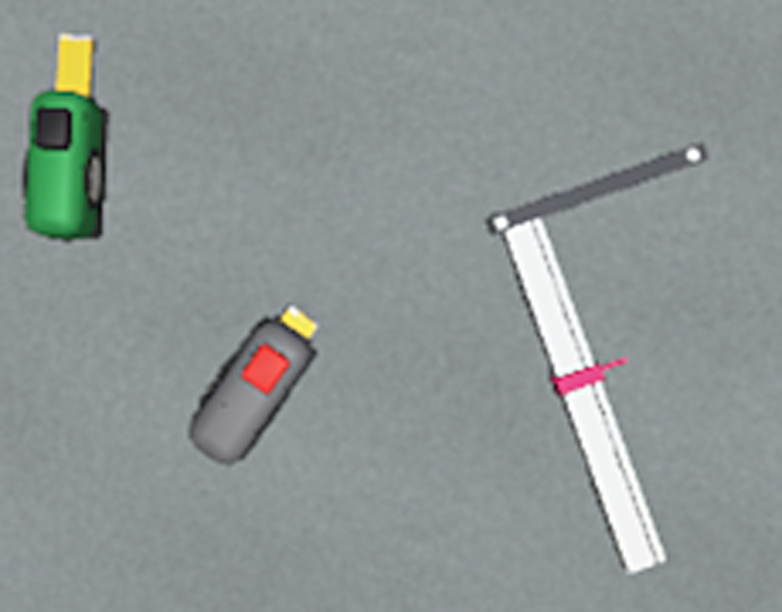

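{"method": "move_arm", "body": {"targets": [0,0,0,7.16,0,0,0,0,7.16,0,0,0,0,7.16,0,0,0,0,7.16,0,0,0,0,7.16,0,0,0,0,7.16,0,0,0,0,7.16,0,0,0,0,7.16,0,0,0,0,7.16,0,0,0,0,7.16,0,0,0,0,7.16,0,0,0,0,7.16,0]}}

```text
time: 1.15
ee_pos: [183.8, 491.7, 238.5]
ee_rot: [0.989, -0.146, -0.0, 0.0]
force: [-0.4, 0.1, -0.5]
gripper_width: 88.1
```

{"method": "move_arm", "body": {"targets": [0,0,0,7.16,0,0,0,0,7.16,0,0,0,0,7.16,0,0,0,0,7.16,0,0,0,0,7.16,0,0,0,0,7.16,0,0,0,0,7.16,0,0,0,0,7.16,0,0,0,0,7.16,0,0,0,0,7,0]}}

```text
time: 1.98
ee_pos: [183.8, 491.7, 238.5]
ee_rot: [0.718, -0.696, 0.0, 0.0]
force: [0.3, 0.1, -0.3]
gripper_width: 87.8
```

```bash
cat >> h.py <<'E'
def st():
    s=get_state(); R=Rn.from_quat(s['ee_rot']).as_matrix()
    print('t',round(s['time'],2),'tcp',s['ee_pos'].round(1),'xax',R[:,0].round(4),'yaw',round(np.degrees(np.arctan2(R[1,0],R[0,0])),2),'zax',R[:,2].round(4),'F',s['force'].round(2),'w',round(s['gripper_width'],1))
    return s,R
def delta(target):
    s,R=st(); d=R.T@(np.asarray(target)-s['ee_pos']); print('tool delta mm',d.round(1)); return d
E
python3 - <<'E'
from h import *
s,R=delta([570,235,238])
p=camera_params('wrist'); C=-p['R'].T@p['t']
E
```

```text
t 1.98 tcp [183.8 491.7 238.5] xax [ 3.120e-02 -9.995e-01  4.000e-04] yaw -88.21 zax [-3.e-04 -5.e-04 -1.e+00] F [ 0.33  0.08 -0.29] w 87.8
tool delta mm [ 268.6 -378.     0.5]Traceback (most recent call last):
  File "<stdin>", line 2, in <module>
ValueError: too many values to unpack (expected 2)
```

{"method": "move_arm", "body": {"targets": [0.027,-0.038,0,0,0,0.027,-0.038,0,0,0,0.027,-0.038,0,0,0,0.027,-0.038,0,0,0,0.027,-0.038,0,0,0,0.027,-0.038,0,0,0,0.027,-0.038,0,0,0,0.027,-0.038,0,0,0,0.027,-0.038,0,0,0,0.027,-0.038,0,0,0,0,0,0,0,0]}}

```text
time: 2.9
ee_pos: [536.8, 258.8, 237.5]
ee_rot: [0.718, -0.696, 0.001, 0.0]
force: [0.0, 0.3, -0.9]
gripper_width: 88.2
```

```bash
python3 - <<'E'
from h import *
st()
p=camera_params('wrist'); C=-p['R'].T@p['t']; print(C, p['R'][2])
np.savez('w1.npz',**p)
cv2.imwrite('pics/w1.png',capture('wrist'))
E
```

```text
t 2.9 tcp [536.8 258.8 237.5] xax [ 0.0316 -0.9995  0.0014] yaw -88.19 zax [ 1.0e-04 -1.4e-03 -1.0e+00] F [ 0.    0.34 -0.85] w 88.2
[611.67009656 262.2927738  382.95816873] [-0.28649312 -0.0102768  -0.95802718]
```

View pics/w1.png

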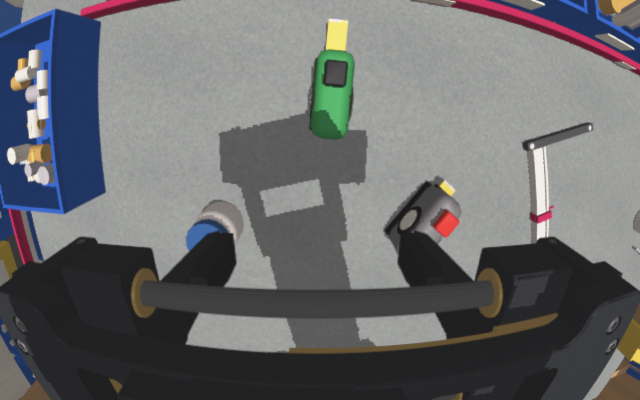

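```bash
python3 - <<'E'
from h import *
im=cv2.imread('pics/w1.png')
a=cv2.resize(im[10:145,280:380],None,fx=4,fy=4,interpolation=cv2.INTER_CUBIC)
b=cv2.resize(im[110:245,515:615],None,fx=4,fy=4,interpolation=cv2.INTER_CUBIC)
cv2.imwrite('pics/w1z.png',np.hstack([a,b]))
E
```

```text
(no output)
```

View pics/w1z.png

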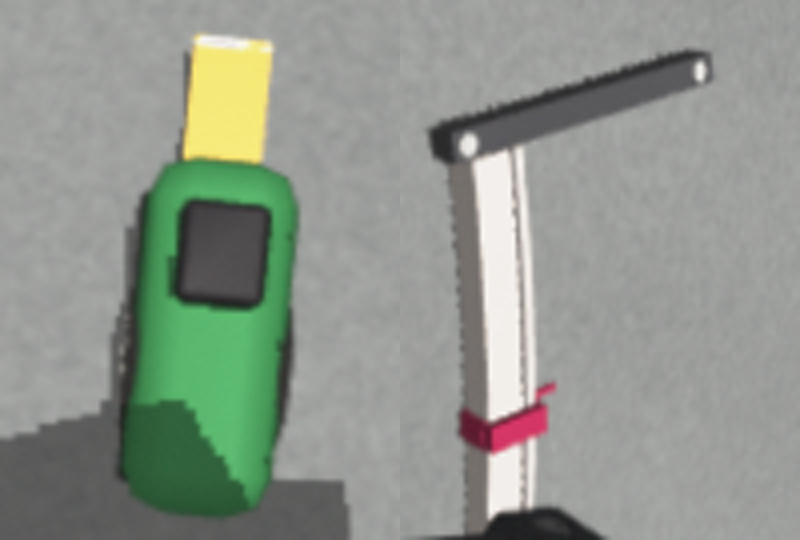

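```bash
cat > m.py <<'E'
from h import *
p=dict(np.load('w1.npz'))
def a(x,y,z): return at_z(p,280+x/4-.375,10+y/4-.375,z,True)
def b(x,y,z): return at_z(p,515+(x-400)/4-.375,110+y/4-.375,z,True)
h=[a(196,36,22),a(272,41,22)]; bb=[a(183,158,22),a(262,163,22)]
print('hook',h,'base',bb)
B=[a(188,202,82),a(270,206,82),a(262,300,82),a(181,293,82)]
print('button',np.round(B,1),np.mean(B,0))
f=(B[0]+B[1])/2-(B[2]+B[3])/2; print(np.linalg.norm(f),np.degrees(np.arctan2(f[1],f[0])), np.linalg.norm(B[0]-B[1]))
hc=(h[0]+h[1])/2; f=hc-np.mean(B,0); print('hook-button',np.linalg.norm(f[:2]),'exp',40+48-20+3,np.degrees(np.arctan2(f[1],f[0])))
w=h[0]-h[1];print('hook width',np.linalg.norm(w),np.degrees(np.arctan2(w[1],w[0]))-90)
pt=camera_params('top')
# grey/others
d=[b(468,145,14),b(702,71,14)];print('dots',d, np.linalg.norm(d[0]-d[1])); v=d[0]-d[1];print('bar yaw',np.degrees(np.arctan2(v[1],v[0]))-90)
print('clip',b(518,428,22))
E
python3 m.py
```

```text
hook [array([714.73840977, 251.27230277,  22.        ]), array([714.46384579, 229.34561163,  22.        ])] base [array([677.08473282, 253.8579358 ,  22.        ]), array([676.73863212, 231.20662176,  22.        ])]
button [[655.3 253.7  82. ]
 [655.3 234.1  82. ]
 [632.  235.2  82. ]
 [632.9 254.7  82. ]] [643.87520563 244.432564    82.        ]
22.864871474957493 -2.564845085459082 19.60237200118302
hook-button 70.84603162017804 exp 71 -3.33679769228113
hook width 21.928410108307084 -0.7174148984448294
dots [array([583.34139706, -46.2733954 ,  14.        ]), array([ 628.03391148, -178.87787273,   14.        ])] 139.93344222986522
bar yaw 18.625681062032058
clip [479.10061788 -93.51966791  22.        ]
```

```bash
python3 - <<'E'
from h import *
p=camera_params('top'); s=camera_params('scene')
th=np.radians(-3); ex=np.array([np.cos(th),np.sin(th),0]); ey=np.array([-ex[1],ex[0],0])
c=np.array([623.9,245.5,0])
im=cv2.imread('pics/top0.png'); im2=cv2.imread('pics/scene0.png')
def dr(im,p,ox,oy,S):
    o=cv2.resize(im[oy:oy+100,ox:ox+90],None,fx=S,fy=S,interpolation=cv2.INTER_CUBIC)
    for z,(x0,x1,y0,y1),col in [(0,(-48,48,-22,22),(255,0,0)),(70,(-48,48,-22,22),(0,0,255)),(82,(7,33,-11,11),(255,255,0)),(22,(48,91,-11,11),(255,0,255))]:
        q=[proj(p,c+ex*x+ey*y+[0,0,z]) for x,y in [(x0,y0),(x1,y0),(x1,y1),(x0,y1)]]
        q=((np.array(q)-[ox,oy]+.5)*S).astype(int); cv2.polylines(o,[q],True,col,1)
    return o
cv2.imwrite('pics/ov.png',np.hstack([dr(im,p,210,130,4),dr(im2,s,300,220,4)]))
E
```

```text
(no output)
```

View pics/ov.png

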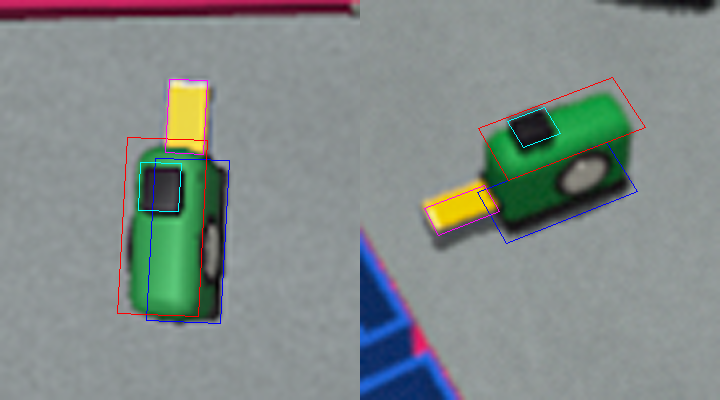

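{"method": "move_arm", "body": {"targets": [0,0,0,4.6,0,0.0024,-0.0219,0.025,0,0,0.0024,-0.0219,0.025,0,0,0.0024,-0.0219,0.025,0,0,0.0024,-0.0219,0.025,0,0,0,0,0,0,0]}}

```text
time: 3.45
ee_pos: [619.0, 249.2, 132.1]
ee_rot: [-0.691, 0.722, 0.002, -0.004]
force: [-1.3, -0.8, -0.6]
gripper_width: 87.9
```

```bash
python3 - <<'E'
from h import *
delta([623.9,245,27.3])
p=camera_params('wrist'); 
np.savez('w2.npz',**p)
im=capture('wrist')
cv2.imwrite('pics/w2.png',im)
E
```

```text
t 3.45 tcp [619.  249.2 132.1] xax [-0.0437 -0.999   0.0024] yaw -92.51 zax [-0.0088 -0.002  -1.    ] F [-1.29 -0.76 -0.6 ] w 87.9
tool delta mm [  3.7  -6.  104.8]
```

View pics/w2.png

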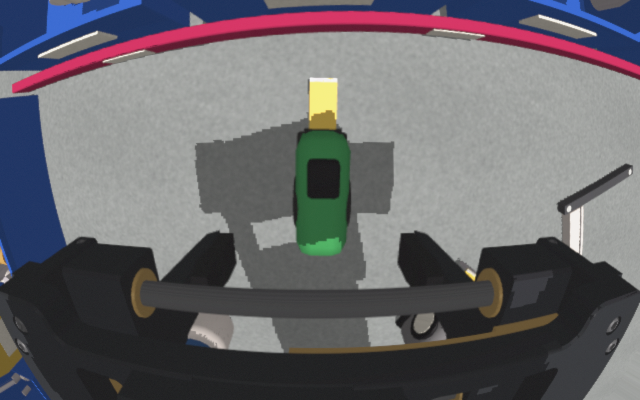

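```bash
python3 - <<'E'
from h import *
p=dict(np.load('w2.npz'))
print('btn',at_z(p,324,178,82,True),'hook end',at_z(p,323.5,78.5,22,True), 'basept', at_z(p,322,130,22,True))
print(proj(p,[619,249.2,132.1],True))
E
```

```text
btn [645.82546063 244.0797944   82.        ] hook end [713.8942426  240.22119845  22.        ] basept [671.47386608 243.19057769  22.        ]
[318.44619696 251.42584426]
```

{"method": "move_arm", "body": {"targets": [0.0037,-0.007,0.025,0,0,0,0,0.035,0,0,0,0,0.035,0,0,0,0,0.01,0,0,0,0,0,0,0]}}

```text
time: 3.92
ee_pos: [624.5, 246.6, 32.7]
ee_rot: [-0.692, 0.722, 0.001, -0.001]
force: [-0.6, -0.3, -0.0]
gripper_width: 88.3
```

```bash
python3 - <<'E'
from h import *
delta([624.9,245,27.3])
E
```

```text
t 3.92 tcp [624.5 246.6  32.7] xax [-4.190e-02 -9.991e-01  7.000e-04] yaw -92.4 zax [-3.5e-03 -6.0e-04 -1.0e+00] F [-0.65 -0.28 -0.02] w 88.3
tool delta mm [ 1.6 -0.5  5.4]
```

{"method": "move_arm", "body": {"targets": [0.0015,0,0.002,0,0,0,0,0,0,0,0,0,0,0,1,0,0,0,0,1,0,0,0,0,1,0,0,0,0,1,0,0,0,0,1,0,0,0,0,1,0,0,0,0,1,0,0,0,0,1,0,0,0,0,1,0,0,0,0,1]}}

```text
time: 4.92
ee_pos: [626.2, 244.6, 31.8]
ee_rot: [-0.692, 0.722, 0.0, 0.0]
force: [0.5, 1.5, 0.4]
gripper_width: 44.0
```

```bash
python3 - <<'E'
from h import *
st()
cv2.imwrite('pics/w3.png',capture('wrist'))
E
```

```text
t 4.92 tcp [626.2 244.6  31.8] xax [-4.290e-02 -9.991e-01 -2.000e-04] yaw -92.46 zax [ 1.e-04  2.e-04 -1.e+00] F [0.51 1.45 0.38] w 44.0
```

View pics/w3.png

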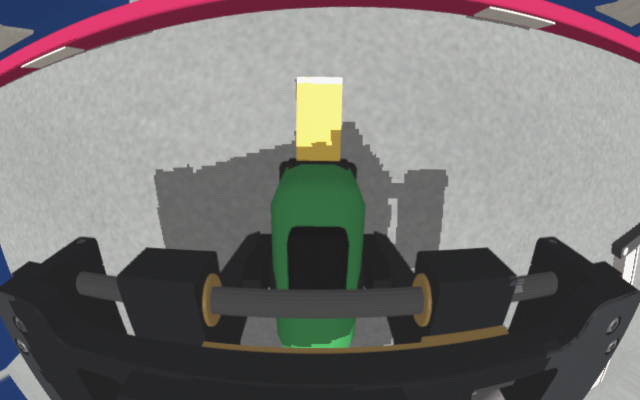

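{"method": "move_arm", "body": {"targets": [0,0,-0.02,-5.3,1,0,0,-0.03,-5.3,1,0,0,-0.03,-5.3,1,0,0,-0.03,-5.2,1,0.026,0.0213,0,0,1,0.026,0.0213,0,0,1,0.026,0.0213,0,0,1,0.026,0.0213,0,0,1,0.026,0.0213,0,0,1,0.026,0.0213,0,0,1,0.026,0.0213,0,0,1,0.026,0.0213,0,0,1]}}

```text
time: 5.97
ee_pos: [529.7, -8.5, 140.9]
ee_rot: [0.812, -0.583, -0.001, 0.001]
force: [1.1, -1.1, -6.1]
gripper_width: 43.4
```

{"method": "move_arm", "body": {"targets": [0.026,0.0213,0,0,1,0.026,0.0213,0,0,1,0.026,0.0213,0,0,1,0.026,0.0213,0,0,1,0.026,0.0213,0,0,1,0,0,0,0,1,0,0,0,0,1,0,0,0,0,1,0,0,0,0,1]}}

```text
time: 6.72
ee_pos: [471.9, -163.4, 141.4]
ee_rot: [0.813, -0.583, -0.001, -0.0]
force: [0.3, 0.8, -6.1]
gripper_width: 43.9
```

```bash
python3 - <<'E'
from h import *
st()
p=camera_params('wrist'); 
np.savez('w4.npz',**p)
im=capture('wrist')
cv2.imwrite('pics/w4.png',im)
E
```

```text
t 6.72 tcp [ 471.9 -163.4  141.4] xax [ 3.207e-01 -9.472e-01 -8.000e-04] yaw -71.29 zax [-8.e-04  6.e-04 -1.e+00] F [ 0.31  0.79 -6.14] w 43.9
```

View pics/w4.png

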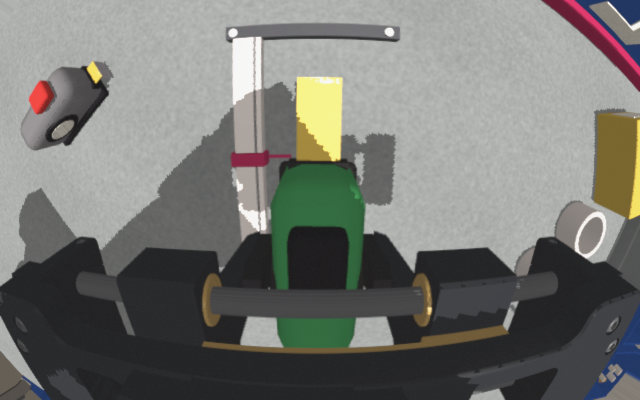

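```bash
python3 - <<'E'
from h import *
im=cv2.imread('pics/w4.png')
a=cv2.resize(im[15:185,220:410],None,fx=4.2,fy=3.5,interpolation=cv2.INTER_CUBIC)
a=cv2.resize(im[15:55,220:410],None,fx=4.2,fy=4.2,interpolation=cv2.INTER_CUBIC)
b=cv2.resize(im[68:178,220:410],None,fx=4.2,fy=4,interpolation=cv2.INTER_CUBIC)
b=cv2.resize(im[70:172,220:410],None,fx=4.2,fy=4.2,interpolation=cv2.INTER_CUBIC)
cv2.imwrite('pics/w4z.png',np.vstack([a,b]))
print(a.shape,b.shape)
E
```

```text
(168, 798, 3) (428, 798, 3)
```

View pics/w4z.png

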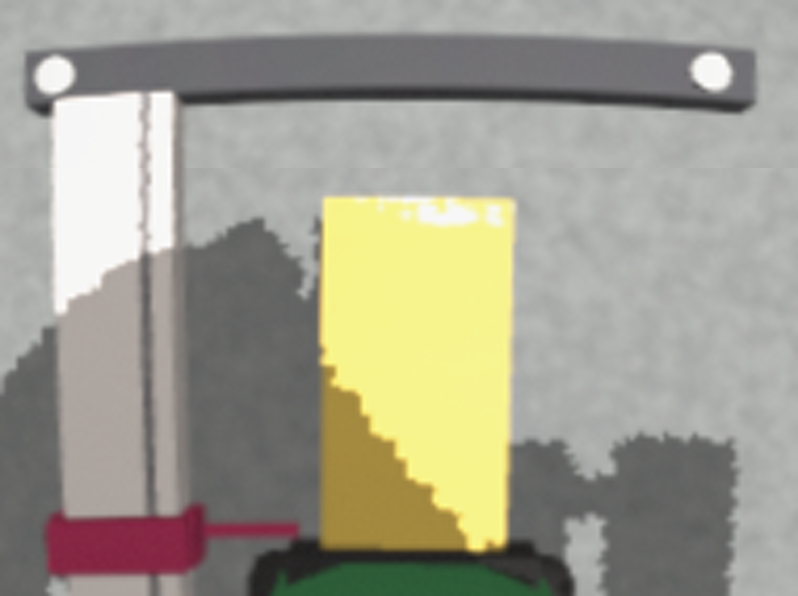

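```bash
cat > m2.py <<'E'
from h import *
p=dict(np.load('w4.npz'))
def A(x,y,z): return at_z(p,220+(x+.5)/4.2-.5,15+(y+.5)/4.2-.5,z,True)
def B(x,y,z): return at_z(p,220+(x+.5)/4.2-.5,70+(y-168+.5)/4.2-.5,z,True)
d1,d2=A(55,75,14),A(712,71,14)
L=np.linalg.norm(d1-d2); ey=(d1-d2)/L; ex=np.array([ey[1],-ey[0],0]); print('dots',d1,d2,L,'yaw',np.degrees(np.arctan2(ex[1],ex[0])))
mid=(d1+d2)/2
# local: dots symmetric at y=17.5
def loc(q,x0=0): v=q-mid; return np.round([v@ex,v@ey+17.5],1)
for x,y in [(25,52),(400,34),(755,50)]: print('far edge',loc(A(x,y,14)))
for x,y in [(25,103),(400,92),(755,101)]: print('near edge',loc(A(x,y,14)))
for n,q in [('clip top L/near',B(62,560,22)),('clip top far L',B(62,518,22)),('clip top far R',B(200,508,22)),('clip near R',B(192,570,22)),('pin base',B(205,530,20)),('pin end',B(298,530,20)),('pin end z0',B(298,530,0)),('trunk L',B(62,450,16)),('trunk R',B(180,450,16))]: print(n,loc(q),q.round(1))
for zz in (130.,132.,): print('hook',B(322,198,zz).round(1),B(514,199,zz).round(1), loc(B(418,198.5,zz)))
print('tcp',loc(np.array([471.9,-163.4,14])))
E
python3 m2.py
```

```text
dots [583.39001904 -46.32660929  14.        ] [ 627.70540825 -177.19980376   14.        ] 138.1725253121944 yaw 18.70677810888154
far edge [ 5.9 93.4]
far edge [ 5.6 13.8]
far edge [  5.6 -61.1]
near edge [-5.7 93.2]
near edge [-7.3 13.8]
near edge [ -6.  -60.9]
clip top L/near [-118.2   85.4] [471.9 -85.4  22. ]
clip top far L [-109.1   84.9] [480.6 -83.   22. ]
clip top far R [-107.6   55.1] [ 491.6 -110.6   22. ]
clip near R [-120.7   57.3] [ 478.5 -112.8   22. ]
pin base [-112.6   54.5] [ 487.1 -112.8   20. ]
pin end [-112.7   34.9] [ 493.2 -131.4   20. ]
pin end z0 [-116.1   36.7] [ 489.4 -130.8    0. ]
trunk L [-95.3  85.8] [493.4 -77.6  16. ]
trunk R [-96.  60.] [ 501.  -102.3   16. ]
hook [ 553.  -124.6  130. ] [ 560.2 -146.2  130. ] [-54.1  10.8]
hook [ 552.8 -124.8  132. ] [ 560.  -146.1  132. ] [-54.2  10.8]
tcp [-143.1   11.5]
```

{"method": "move_arm", "body": {"targets": [0.0025,-0.0237,0,0,1,0.0025,-0.0237,0,0,1,0.0025,-0.0237,0,0,1,0,0,0.02,0,1,0,0,0.025,0,1,0,0,0.025,0,1,0,0,0,0,1,0,0,0,0,1,0,0,0,0,1]}}

```text
time: 7.52
ee_pos: [542.4, -148.6, 73.2]
ee_rot: [0.813, -0.583, 0.001, -0.0]
force: [0.3, 0.5, -5.8]
gripper_width: 43.8
```

```bash
cat > l.py <<'E'
from h import *
import sys
s,R=st()
mid=np.array([605.55,-111.76,0]); th=np.radians(18.71); ex=np.array([np.cos(th),np.sin(th),0]); ey=np.array([-ex[1],ex[0],0])
v=s['ee_pos']-mid; print('local tcp',round(v@ex,1),round(v@ey+17.5,1),'z',s['ee_pos'][2].round(1),'F local',round(s['force']@ex,1),round(s['force']@ey,1))
if len(sys.argv)>1:
    p=camera_params('wrist'); n=sys.argv[1]; np.savez(n+'.npz',**p); cv2.imwrite('pics/'+n+'.png',capture('wrist'))
E
python3 l.py w5
```

```text
t 7.52 tcp [ 542.4 -148.6   73.2] xax [ 0.3203 -0.9473  0.0015] yaw -71.32 zax [ 1.8e-03 -9.0e-04 -1.0e+00] F [ 0.32  0.47 -5.78] w 43.8
local tcp -71.6 2.8 z 73.2 F local 0.5 0.3
```

View pics/w5.png

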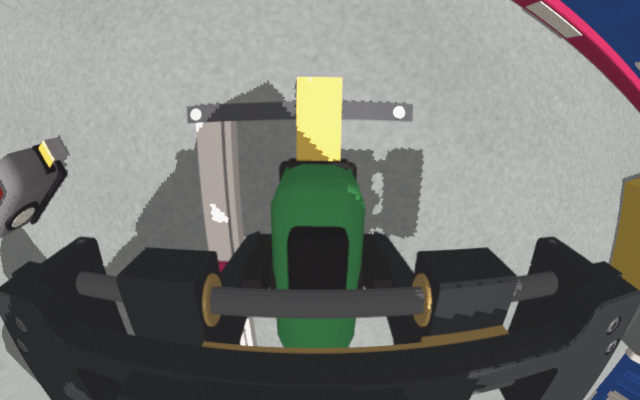

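{"method": "move_arm", "body": {"targets": [0,0,0.015,0,1,0,0,0.015,0,1,0,0,0.0095,0,1,0,0,0,0,1,0,0,0,0,1,0,0,0,0,1]}}

```text
time: 8.07
ee_pos: [542.1, -148.9, 33.2]
ee_rot: [0.812, -0.583, 0.001, -0.0]
force: [0.0, -0.4, -5.9]
gripper_width: 43.8
```

```bash
python3 l.py w6;python3 - <<'E'
from h import *
cv2.imwrite('pics/w6z.png',cv2.resize(cv2.imread('pics/w6.png')[60:240,200:440],None,fx=3.2,fy=3.2,interpolation=cv2.INTER_CUBIC))
E
```

```text
t 8.07 tcp [ 542.1 -148.9   33.2] xax [ 0.3196 -0.9475  0.001 ] yaw -71.36 zax [ 1.3e-03 -6.0e-04 -1.0e+00] F [ 0.04 -0.42 -5.94] w 43.8
local tcp -72.1 2.6 z 33.2 F local -0.1 -0.4
```

View pics/w6z.png

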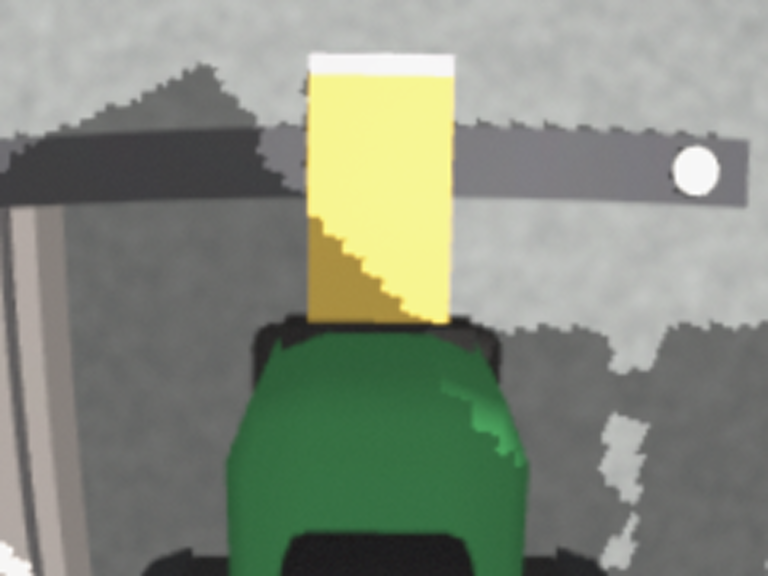

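{"method": "move_arm", "body": {"targets": [0,0.006,0,0,1,0,0.006,0,0,1,0,0.008,0,0,1,0,0.008,0,0,1,0,0.008,0,0,1,0,0.008,0,0,1,0,0.008,0,0,1,0,0.008,0,0,1,0,0,0,0,1,0,0,0,0,1]}}

```text
time: 8.95
ee_pos: [484.6, -168.1, 32.3]
ee_rot: [0.812, -0.584, 0.0, -0.0]
force: [0.6, 0.8, -5.1]
gripper_width: 44.2
```

```bash
python3 l.py w7;python3 - <<'E'
from h import *
cv2.imwrite('pics/w7z.png',cv2.resize(cv2.imread('pics/w7.png')[20:240,180:440],None,fx=2.8,fy=2.8,interpolation=cv2.INTER_CUBIC))
E
```

```text
t 8.95 tcp [ 484.6 -168.1   32.3] xax [ 3.190e-01 -9.477e-01  1.000e-04] yaw -71.39 zax [ 1.e-04 -0.e+00 -1.e+00] F [ 0.59  0.84 -5.06] w 44.2
local tcp -132.7 2.9 z 32.3 F local 0.8 0.6
```

View pics/w7z.png

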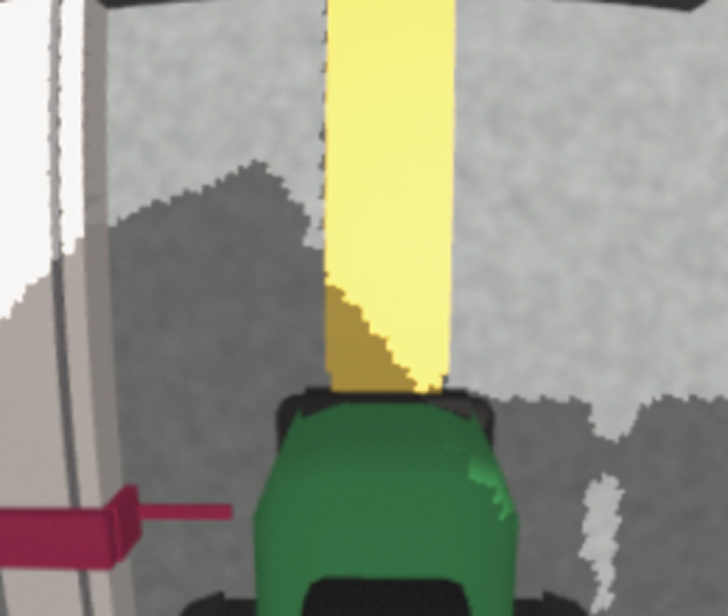

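```bash
cat > m3.py <<'E'
from h import *
import sys
mid=np.array([605.55,-111.76,0]); th=np.radians(18.71); ex=np.array([np.cos(th),np.sin(th),0]); ey=np.array([-ex[1],ex[0],0])
p=dict(np.load('w7.npz'))
def P(x,y,z):
    q=at_z(p,180+(x+.5)/2.8-.5,20+(y+.5)/2.8-.5,z,True); v=q-mid; return np.round([v@ex,v@ey+17.5],1)
print('front@blade',P(390,391,23),'bumper',P(390,391,0))
print('clip far R',P(115,509,22),'near R',P(115,569,22),'far edge2',P(20,508,22),P(20,568,22))
for z in (0,2,10,20,22): print('pin',z,P(145,512,z),P(231,512,z))
print('trunk R edge', P(83,400,16))
E
python3 m3.py
```

```text
front@blade [-85.3   2.2] bumper [-89.4   2.1]
clip far R [-108.1   55.8] near R [-120.8   57.2] far edge2 [-108.    76.4] [-121.    78.3]
pin 0 [-115.9   56.3] [-115.9   36.7]
pin 2 [-115.3   55.7] [-115.2   36.3]
pin 10 [-112.7   53.3] [-112.6   34.8]
pin 20 [-109.4   50.3] [-109.3   32.9]
pin 22 [-108.7   49.7] [-108.7   32.6]
trunk R edge [-87.5  62.7]
```

{"method": "move_arm", "body": {"targets": [0,0.007,0,0,1,0,0.007,0,0,1,0,0.007,0,0,1,0,0.006,0,0,1,0,0,0,0,1,0,0,0,0,1,0,0,0,0,1]}}

```text
time: 9.58
ee_pos: [459.2, -176.5, 32.3]
ee_rot: [0.812, -0.583, -0.0, -0.0]
force: [0.8, 0.7, -5.4]
gripper_width: 44.1
```

```bash
python3 l.py w8;python3 - <<'E'
from h import *
cv2.imwrite('pics/w8z.png',cv2.resize(cv2.imread('pics/w8.png')[100:220,220:400],None,fx=4.4,fy=4.4,interpolation=cv2.INTER_CUBIC))
cv2.imwrite('pics/w8y.png',cv2.resize(cv2.imread('pics/w8.png')[0:80,200:440],None,fx=3.3,fy=3.3,interpolation=cv2.INTER_CUBIC))
E
```

```text
t 9.58 tcp [ 459.2 -176.5   32.3] xax [ 0.3196 -0.9475 -0.    ] yaw -71.36 zax [ 0.  0. -1.] F [ 0.8   0.68 -5.38] w 44.1
local tcp -159.4 3.1 z 32.3 F local 1.0 0.4
```

View pics/w8z.png

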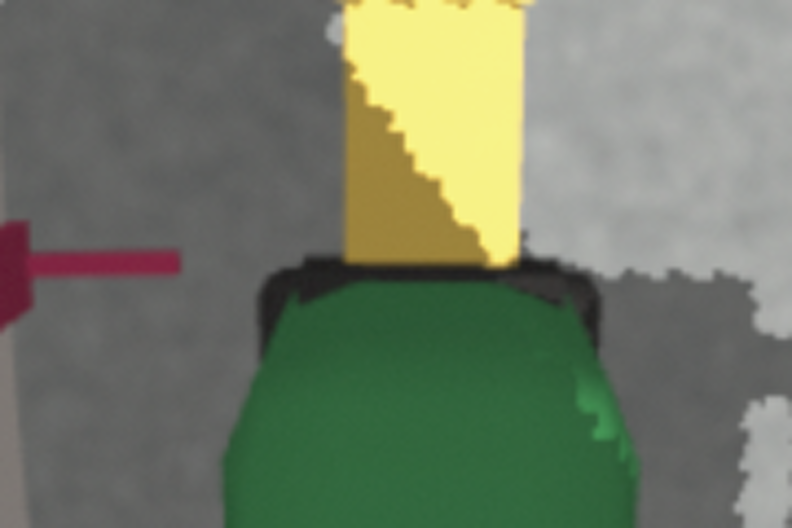

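View pics/w8y.png

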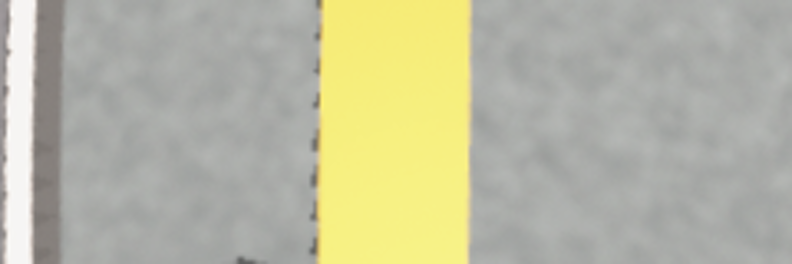

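```bash
python3 - <<'E'
from h import *
im=cv2.imread('pics/w8.png')
cv2.imwrite('pics/w8x.png',cv2.resize(im[130:200,150:370],None,fx=3.6,fy=3.6,interpolation=cv2.INTER_CUBIC))
cv2.imwrite('pics/w8s.png',cv2.resize(capture('scene')[130:220,260:400],None,fx=5,fy=5,interpolation=cv2.INTER_CUBIC))
E
```

```text
(no output)
```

View pics/w8x.png

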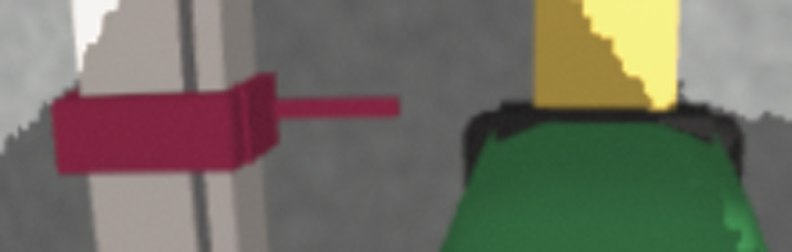

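View pics/w8s.png

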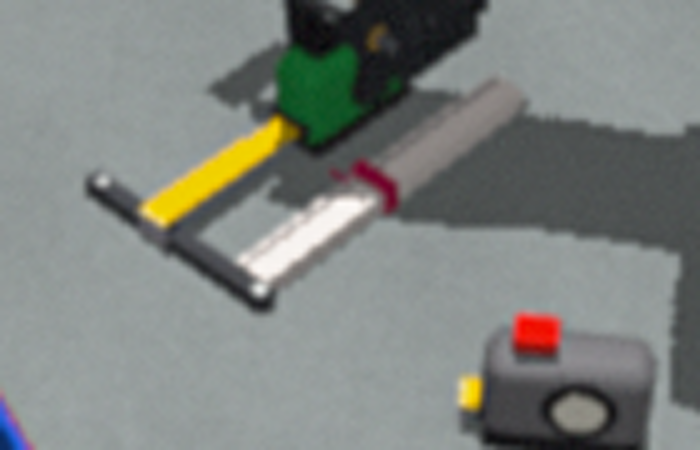

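```bash
cat > m4.py <<'E'
from h import *
mid=np.array([605.55,-111.76,0]); th=np.radians(18.71); ex=np.array([np.cos(th),np.sin(th),0]); ey=np.array([-ex[1],ex[0],0])
p=dict(np.load('w8.npz'))
def P(x,y,z):
    q=at_z(p,150+(x+.5)/3.6-.5,130+(y+.5)/3.6-.5,z,True); v=q-mid; return np.round([v@ex,v@ey+17.5],1)
print('front@23',P(605,108,23),'bumper corner z0',P(605,104,0),'z10',P(605,104,10))
print('clip',P(65,97,22),P(65,171,22),P(230,95,22),P(230,169,22))
for z in(0,3,6,20):print('pin',P(340,107,z))
E
python3 m4.py
```

```text
front@23 [-112.1    3. ] bumper corner z0 [-115.6    3. ] z10 [-113.8    3. ]
clip [-109.    85.6] [-120.7   87. ] [-109.6   58. ] [-120.8   58.9]
pin [-115.7   46.6]
pin [-115.2   45.9]
pin [-114.6   45.1]
pin [-112.1   41.7]
```

{"method": "move_arm", "body": {"targets": [0,0.002,0,0,1,0,0,0,0,1,0,0,0,0,1,0,0,0.0007,0,1,0,0,0,0,1,0,0,0,0,1]}}

```text
time: 10.18
ee_pos: [457.5, -177.2, 31.6]
ee_rot: [0.812, -0.583, 0.0, -0.0]
force: [1.9, 1.0, -4.7]
gripper_width: 43.8
```

```bash
python3 l.py
```

```text
t 10.18 tcp [ 457.5 -177.2   31.6] xax [ 3.196e-01 -9.475e-01  3.000e-04] yaw -71.36 zax [ 4.e-04 -2.e-04 -1.e+00] F [ 1.95  0.96 -4.73] w 43.8
local tcp -161.3 3.0 z 31.6 F local 2.2 0.3
```

Still hanging (−4.7 N); go on lowering in small steps.

{"method": "move_arm", "body": {"targets": [0,0,0.0005,0,1,0,0,0,0,1,0,0,0,0,1]}}

```text
time: 10.43
ee_pos: [457.5, -177.2, 31.5]
ee_rot: [0.812, -0.583, 0.0, -0.0]
force: [-0.0, 3.2, 4.2]
gripper_width: 43.6
```

{"method": "move_arm", "body": {"targets": [0,0,0.0005,0,1,0,0,0,0,1,0,0,0,0,1]}}

```text
time: 10.68
ee_pos: [457.5, -177.2, 31.5]
ee_rot: [0.812, -0.583, 0.0, -0.0]
force: [-1.4, 5.2, 12.4]
gripper_width: 43.9
```

{"method": "move_arm", "body": {"targets": [0,0,-0.0006,0,1,0,0,0,0,1,0,0,0,0,1]}}

```text
time: 10.93
ee_pos: [457.5, -177.2, 31.5]
ee_rot: [0.812, -0.583, 0.0, -0.0]
force: [0.4, 3.8, 5.7]
gripper_width: 43.8
```

```bash
python3 l.py w9; python3 - <<'E'
from h import *
im=cv2.imread('pics/w9.png')
cv2.imwrite('pics/w9x.png',cv2.resize(im[130:200,150:370],None,fx=3.6,fy=3.6,interpolation=cv2.INTER_CUBIC))
E
```

```text
t 10.93 tcp [ 457.5 -177.2   31.5] xax [ 3.196e-01 -9.475e-01  4.000e-04] yaw -71.36 zax [ 5.e-04 -2.e-04 -1.e+00] F [0.44 3.82 5.66] w 43.8
local tcp -161.2 3.0 z 31.5 F local 1.6 3.5
```

View pics/w9x.png

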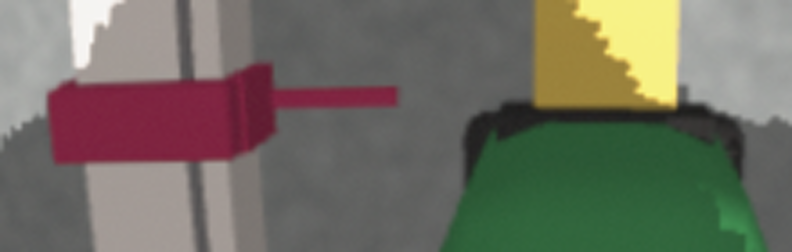

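```bash
sed -e "s/w8.npz/w9.npz/" m4.py | sed '/print/d' > m5.py; cat >> m5.py <<'E'
print('front@23',P(605,108,23)); print('clip',P(60,88,22),P(60,162,22),P(228,83,22),P(228,159,22))
for z in(0,3,6,20):print('pin',P(340,97,z))
v=-p['R'].T@p['t']-mid; print('cam local',v@ex,v@ey+17.5,v[2])
E
python3 m5.py
```

```text
front@23 [-113.8    3. ]
clip [-109.3   85.9] [-120.9   87.2] [-109.6   57.8] [-120.9   58.7]
pin [-115.7   46.2]
pin [-115.2   45.5]
pin [-114.7   44.8]
pin [-112.4   41.4]
cam local -86.13908459694258 3.4961985941760787 177.008218753878
```

{"method": "move_arm", "body": {"targets": [0,0,-0.001,0,1,0,0.001,0,0,1,0,0,0,0,1,0,0,0,0,1,0,0,0.0008,0,1,0,0,0,0,1,0,0,0,0,1]}}

```text
time: 11.57
ee_pos: [456.2, -177.5, 31.5]
ee_rot: [0.812, -0.583, -0.0, 0.0]
force: [-2.8, 1.1, 2.6]
gripper_width: 43.9
```

```bash
python3 l.py
```

```text
t 11.57 tcp [ 456.2 -177.5   31.5] xax [ 0.3197 -0.9475 -0.    ] yaw -71.35 zax [-4.e-04 -1.e-04 -1.e+00] F [-2.82  1.1   2.58] w 43.9
local tcp -162.6 3.1 z 31.5 F local -2.3 1.9
```

{"method": "move_arm", "body": {"targets": [0,0,0,0,0.2,0,0,0,0,0.2,0,0,0,0,0.2,0,0,0,0,0.2,0,0,0,0,0.2]}}

```text
time: 11.98
ee_pos: [456.4, -177.6, 31.4]
ee_rot: [0.812, -0.583, 0.0, 0.0]
force: [0.0, 0.2, -0.2]
gripper_width: 70.5
```

```bash
python3 l.py w10; python3 - <<'E'
from h import *
im=cv2.imread('pics/w10.png')
cv2.imwrite('pics/w10x.png',cv2.resize(im[130:300,150:370],None,fx=3.5,fy=3.5,interpolation=cv2.INTER_CUBIC))
E
```

```text
t 11.98 tcp [ 456.4 -177.6   31.4] xax [ 3.196e-01 -9.476e-01  2.000e-04] yaw -71.36 zax [ 2.e-04 -2.e-04 -1.e+00] F [ 0.    0.17 -0.23] w 70.5
local tcp -162.4 3.0 z 31.4 F local 0.1 0.2
```

View pics/w10x.png

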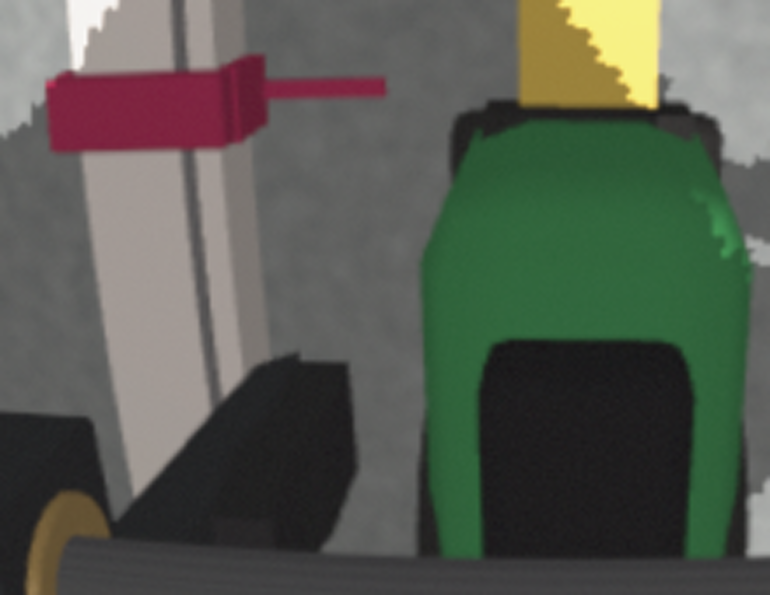

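{"method": "move_arm", "body": {"targets": [0,0,-0.01,0,0.2,0,0,-0.025,0,0.2,0,0,-0.025,0,0.2,0,0,-0.03,0,0.2,0,0,-0.01,0,1,0,0,0,0,1,0,0,0,0,1,0,0,0,0,1,0,0,0,0,1,0,0,0,0,1,0,0,0,0,1,0,0,0,0,1]}}

```text
time: 13.03
ee_pos: [456.2, -177.4, 130.9]
ee_rot: [0.812, -0.583, -0.0, 0.0]
force: [-0.2, -0.4, -0.2]
gripper_width: 19.3
```

```bash
python3 l.py w11
```

```text
t 13.03 tcp [ 456.2 -177.4  130.9] xax [ 3.196e-01 -9.475e-01 -7.000e-04] yaw -71.36 zax [-8.e-04  5.e-04 -1.e+00] F [-0.21 -0.38 -0.24] w 19.3
local tcp -162.5 3.2 z 130.9 F local -0.3 -0.3
```

View pics/w11.png

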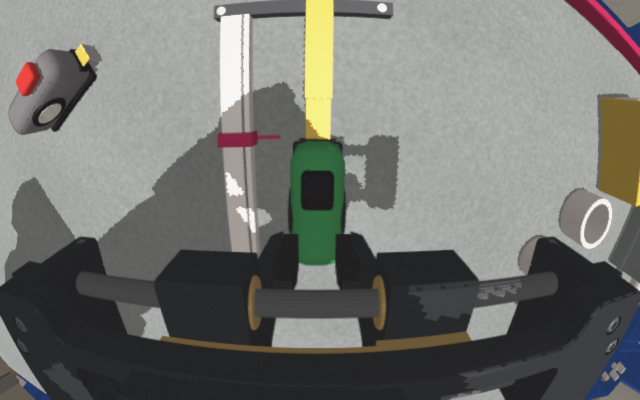

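```bash
python3 - <<'E'
from h import *
im=cv2.imread('pics/w11.png')
cv2.imwrite('pics/w11x.png',cv2.resize(im[120:220,205:375],None,fx=4.6,fy=4.6,interpolation=cv2.INTER_CUBIC))
E
```

```text
(no output)
```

View pics/w11x.png

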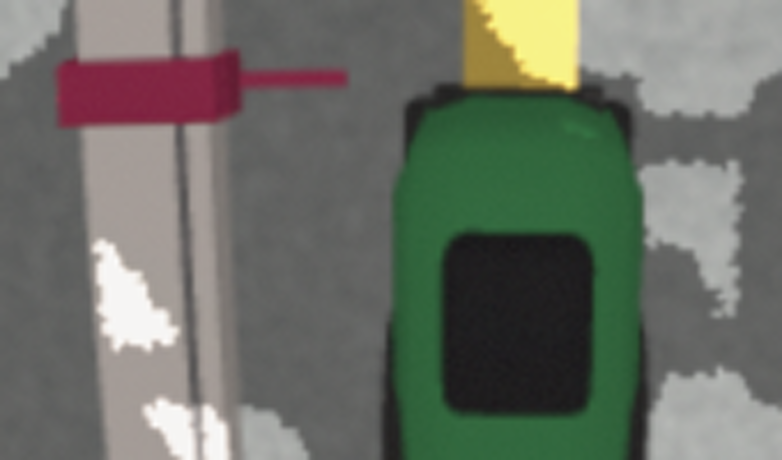

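```bash
python3 - <<'E'
from h import *
mid=np.array([605.55,-111.76,0]); th=np.radians(18.71); ex=np.array([np.cos(th),np.sin(th),0]); ey=np.array([-ex[1],ex[0],0])
p=dict(np.load('w11.npz'))
def P(x,y,z):
    q=at_z(p,205+(x+.5)/4.6-.5,120+(y+.5)/4.6-.5,z,True); v=q-mid; return np.round([v@ex,v@ey+17.5],1)
print('front@23',P(522,88,23),'clip',P(65,64,22),P(65,125,22),P(210,62,22),P(210,122,22))
print('button',P(445,236,82),P(592,236,82),P(588,412,82),P(445,412,82))
E
```

```text
front@23 [-115.6    2.6] clip [-109.6   86.8] [-121.    87.4] [-110.2   59. ] [-121.3   59.5]
button [-129.8   13.6] [-129.8   -6.9] [-155.8   -6.7] [-155.8   14. ]
```

{"method": "move_arm", "body": {"targets": [0,-0.0195,0,0,1,0,0,0.02,0,1,0,0,0.022,0,1,0,0,0,0,1,0,0,0,0,1,0,0,0,0,1,0,0,0,0,1]}}

```text
time: 13.67
ee_pos: [475.3, -171.7, 90.5]
ee_rot: [0.812, -0.583, 0.001, -0.0]
force: [0.5, -0.5, -0.5]
gripper_width: 0.5
```

```bash
python3 l.py w12
```

```text
t 13.67 tcp [ 475.3 -171.7   90.5] xax [ 0.3195 -0.9476  0.0016] yaw -71.37 zax [ 0.0016 -0.0011 -1.    ] F [ 0.46 -0.49 -0.5 ] w 0.5
local tcp -142.6 2.6 z 90.5 F local 0.3 -0.6
```

View pics/w12.png

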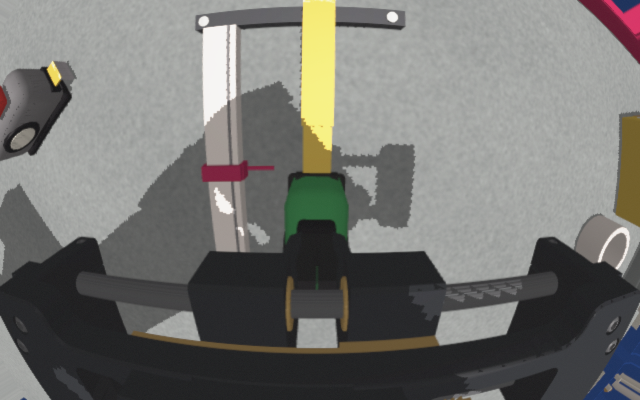

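{"method": "move_arm", "body": {"targets": [0,0,0.003,0,1,0,0,0.002,0,1,0,0,0.001,0,1,0,0,0.001,0,1,0,0,0,0,1,0,0,0,0,1]}}

```text
time: 14.22
ee_pos: [474.8, -171.2, 82.3]
ee_rot: [0.812, -0.583, -0.0, 0.0]
force: [0.9, -1.1, 0.0]
gripper_width: 0.5
```

{"method": "move_arm", "body": {"targets": [0,0,0.001,0,1,0,0,0.001,0,1,0,0,0,0,1,0,0,0,0,1]}}

```text
time: 14.55
ee_pos: [474.8, -171.3, 80.3]
ee_rot: [0.812, -0.583, 0.0, 0.0]
force: [0.2, -0.6, 0.6]
gripper_width: 0.2
```

{"method": "move_arm", "body": {"targets": [0,0,0.001,0,1,0,0,0.0005,0,1,0,0,0,0,1,0,0,0,0,1]}}

```text
time: 14.88
ee_pos: [474.8, -171.3, 78.8]
ee_rot: [0.812, -0.583, 0.0, 0.0]
force: [0.2, -0.6, 0.4]
gripper_width: 0.5
```

{"method": "move_arm", "body": {"targets": [0,0,0.001,0,1,0,0,0,0,1,0,0,0,0,1]}}

```text
time: 15.13
ee_pos: [474.9, -171.3, 77.9]
ee_rot: [0.812, -0.583, 0.0, 0.0]
force: [-0.0, -0.6, 2.8]
gripper_width: 0.5
```

```bash
python3 l.py; python3 - <<'E'
from h import *
cv2.imwrite('pics/s13.png',cv2.resize(capture('scene')[110:220,270:400],None,fx=5,fy=5,interpolation=cv2.INTER_CUBIC))
E
```

```text
t 15.13 tcp [ 474.9 -171.3   77.9] xax [ 3.196e-01 -9.475e-01  2.000e-04] yaw -71.36 zax [ 2.e-04 -2.e-04 -1.e+00] F [-0.04 -0.6   2.79] w 0.5
local tcp -142.9 3.0 z 77.9 F local -0.2 -0.6
```

View pics/s13.png

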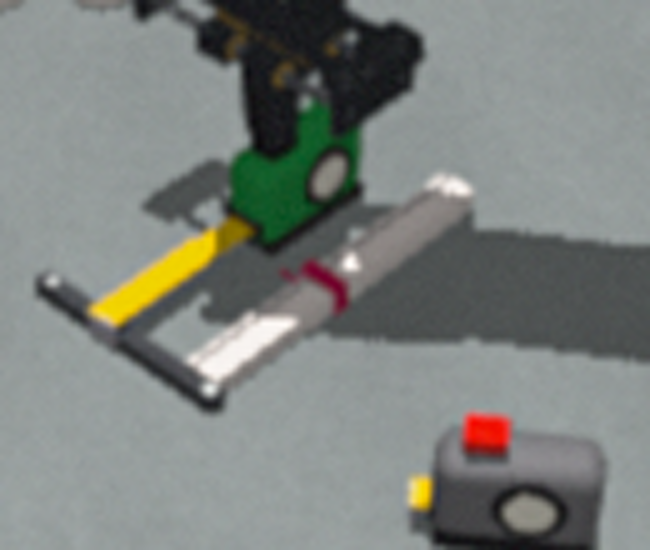

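Contact at ~78 mm (TCP reads a few mm low); button starting to yield at 3 N. Continue.

{"method": "move_arm", "body": {"targets": [0,0,0.001,0,1,0,0,0,0,1,0,0,0.001,0,1,0,0,0,0,1]}}

```text
time: 15.52
ee_pos: [475.3, -171.5, 77.5]
ee_rot: [0.812, -0.583, 0.001, 0.0]
force: [-4.5, 3.4, 20.2]
gripper_width: 0.9
```

{"method": "move_arm", "body": {"targets": [0,0,0.001,0,1,0,0,0,0,1,0,0,0.0005,0,1,0,0,0,0,1]}}

```text
time: 15.85
ee_pos: [475.7, -171.7, 77.3]
ee_rot: [0.812, -0.583, 0.002, -0.0]
force: [-8.7, 5.2, 32.1]
gripper_width: 0.7
```

{"method": "move_arm", "body": {"targets": [0,0,-0.002,0,1,0,0,-0.003,0,1,0,0,-0.02,0,1,0,0,-0.03,0,1,0,0,-0.03,0,1,0,0,-0.03,0,1,0,0,0,0,1,0,0,0,0,1,0,0,0,0,1]}}

```text
time: 16.6
ee_pos: [474.3, -171.0, 188.2]
ee_rot: [0.812, -0.583, -0.001, 0.0]
force: [-0.4, 0.6, -1.0]
gripper_width: 0.3
```

```bash
python3 l.py w14; python3 - <<'E'
from h import *
cv2.imwrite('pics/s14.png',cv2.resize(capture('scene')[110:220,270:400],None,fx=5,fy=5,interpolation=cv2.INTER_CUBIC))
E
```

```text
t 16.6 tcp [ 474.3 -171.   188.2] xax [ 0.3195 -0.9476 -0.0015] yaw -71.37 zax [-0.0016  0.001  -1.    ] F [-0.36  0.56 -0.98] w 0.3
local tcp -143.3 3.5 z 188.2 F local -0.2 0.6
```

View pics/w14.png

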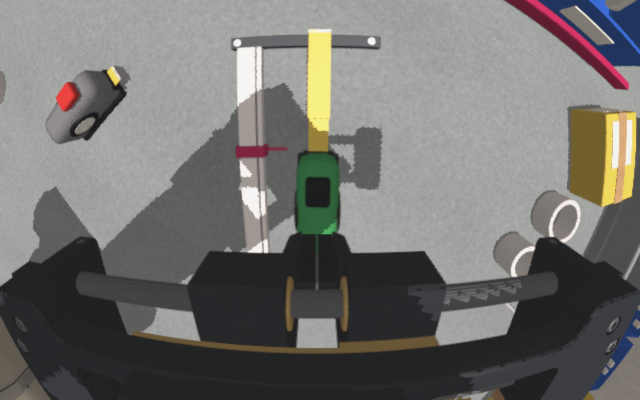

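View pics/s14.png

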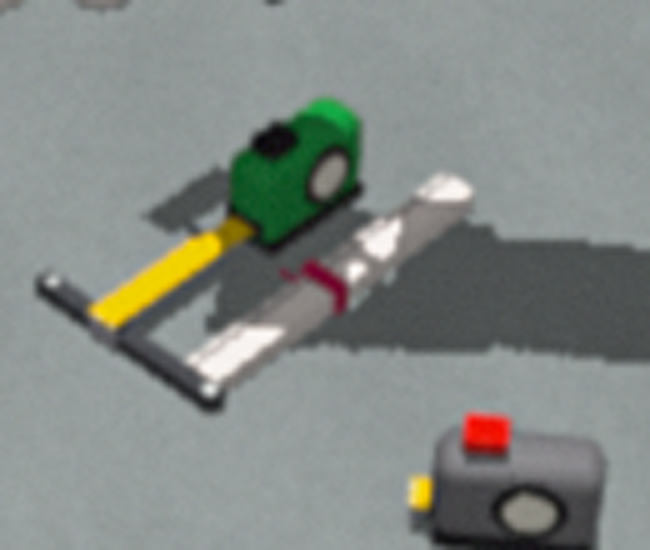

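```bash
python3 - <<'E'
from h import *
im=cv2.imread('pics/w14.png')
cv2.imwrite('pics/w14x.png',cv2.resize(im[22:216,228:388],None,fx=4,fy=3.0,interpolation=cv2.INTER_CUBIC))
E
```

```text
(no output)
```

View pics/w14x.png

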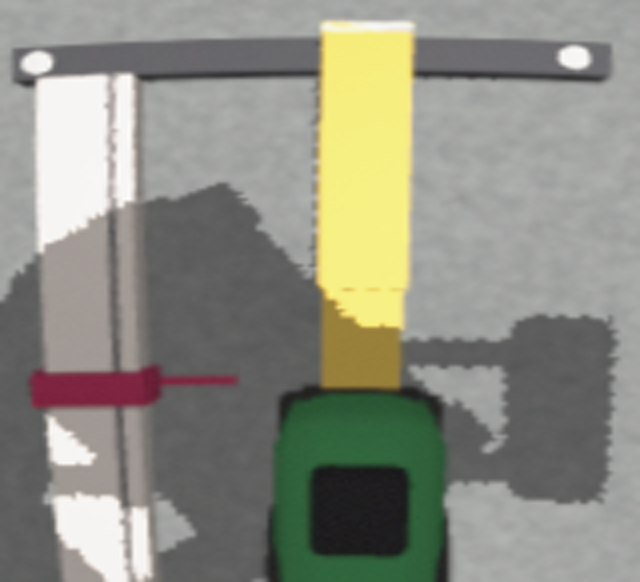

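```bash
python3 - <<'E'
from h import *
mid=np.array([605.55,-111.76,0]); th=np.radians(18.71); ex=np.array([np.cos(th),np.sin(th),0]); ey=np.array([-ex[1],ex[0],0])
p=dict(np.load('w14.npz'))
def P(x,y,z):
    q=at_z(p,228+(x+.5)/4-.5,22+(y+.5)/3-.5,z,True); v=q-mid; return np.round([v@ex,v@ey+17.5],1)
print('front@23',P(361,388,23),'clip',P(35,373,22),P(35,406,22),P(145,371,22),P(145,403,22))
print('hook outer',P(367,23,23),'inner row',P(367,31,21),'bar far',P(450,39,14),P(280,39,14),'dots',P(37,63,14),P(574,57,14))
for z in (82,77.5): print('button',z,P(313,466,z),P(408,466,z),P(408,554,z))
E
```

```text
front@23 [-115.4    3.1] clip [-109.3   87.3] [-120.9   87.9] [-109.3   58.2] [-120.3   58.5]
hook outer [8.4 1.5] inner row [6.1 1.5] bar far [  5.1 -19.6] [ 5.1 23.5] dots [-0.2 86.7] [ -0.1 -51.4]
button 82 [-128.3   13.2] [-128.4   -6.6] [-154.2   -6.9]
button 77.5 [-129.4   13.4] [-129.4   -6.8] [-155.8   -7.1]
```

```bash
python3 -c "
from workcell import *
print(finish_job())"
```

```text
the job is handed in; nothing more can be done
None
```

I handed the job in at about 16.7 s, well inside the 51 s limit, with the gripper clear of everything. The green tape is hooked over the far edge of the steel bar. Its case stands on the counter alongside the trunking, level with the clip, and the lock button is pushed down.

Last checks, taken from the wrist camera and measured along the bar's x from the middle of the bar:

| Check | Measured | Should match |
|---|---|---|
| Front of the case | −115.4 mm | clip middle, −115.0 mm |
| Inner face of the hook | about +6 mm | bar's far edge, +5 to +6 mm |

- **Lock button:** I pressed it to a firm stop about 4.5 mm down, where the force reached about 32 N. During most of the travel the force read only about 0.5 N instead of the expected 3 N, and the sharp rise came only at the stop. The button's depth therefore rests on the tool height and how it looks in the pictures; I did not test the lock by pulling the blade.
- **Case front:** before letting go, two ways of measuring the front differed by about 1.5 mm. I placed it by the direct comparison with the clip in the same picture.
- **Grey tape and jar:** neither was touched. The grey tape looks unmoved in the last pictures; the jar was not in the last views I looked at.

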